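# Post the tally block through the spring flap

### The arm

A 7-joint arm with a two-finger parallel gripper is mounted at the origin on the work surface. World frame = base frame: x ahead of the robot, y to its left, z up, the work surface at z = 0. Lengths are in m, angles in degrees, forces in N, time in s.
With the tool pointing down it reaches from about 0.4 to 0.85 m from the base axis. Payload 10.4 kg.
Tool frame: the origin (TCP) lies midway between the tips of the shut fingers; the grasp point (between the pads) lies 19 mm behind it; x points along the fingers, y is the direction in which the jaws open and shut, and the axes are right-handed (so a half turn about x gives the same grasp; the last joint's range is limited). The gripper opens to 85 mm and grips with 20 to 120 N. Pads are 22 mm wide; open, the fingers measure 114 mm over their backs; the gripper's body (76 mm by 85 mm) begins 54 mm behind the grasp point. The pads swing forward as they close: fully open they stand 13 mm farther back than shut.
Start: joints at [-69.42, 19.034, -3.707, 83.658, 1.238, 77.344, -5.071], TCP at [0.233, 0.58, 0.231] pointing down, gripper open.
Joint ranges: [-148.97, 148.97], [-28.65, 121.19], [-84.17, 76.75], [9.2, 138.47], [-72.65, 252.65], [3.7, 117.97], [-149.18, 149.18]. Speed limits (degrees/s): [127.2, 127.2, 159.86, 159.86, 180, 180, 180].

### API

Orientations are given as a 3x3 rotation matrix whose columns are the frame's x, y, z axes.
In Python, from rig import ctrl, vision, close_job gives the robot as it stands.
- The arm moves only by the tool move_arm, never from a script. Its argument "plan" is a list of rows, each a list of 6 numbers: the shift along the world's x, y, z scaled (see below), then the turn, a rotation vector about the world's x, y, z scaled (see below). In form: [[dx, dy, dz, rx, ry, rz], ...]. A call has 1 to 5 rows; each row shifts and turns the pose as measured when the row begins; what a row does not reach is not made up. The controller multiplies each number of a shift by 3 cm and each number of a turn by 0.1 rad. A row lasts 1/12 s, in which the tool goes at most 41.7 mm and 7.16 degrees, less where a joint would pass 70% of its speed; a pose out of reach is approached as far as the arm can. A call with a number of a shift or a turn outside -1 to 1 is refused whole. A call with a gripper value outside its range is refused whole. "fingers" is the closure, from 0 (fully open) to 1 (shut), set as the call begins (left out, the last holds). The fingers move at their own pace and stop on an object; "squeeze" is the grip in N (left out, the last holds). Time passes only in rows, so rows that do not move let the fingers close. It gives the time, the measured TCP pose, the force and the opening at its end, in the units of the state.
- ctrl.state(): the state, without advancing time (a new reading comes with each control period).
- vision.camera(name): name is "scene" or "top"; returns a dict with "pixels" (420x560x3 uint8, blue, green, red), "range_z" (420x560 float32, m along the optical axis (not along the pixel's ray), 0 where there is no reading), "mtx" (3x3 intrinsics, pixels), "dist_coeffs" ([k1, k2, p1, p2, k3] as OpenCV has them; the pictures are not rectified), "eye" and "orientation" of the camera in the world. Camera axes: x right, y up, looking along -z (the intrinsics and any distortion apply to the point x, -y, -z); pixel columns grow to the right and rows downward; lengths in m; the calibration is good to about 2 mm. A picture is of the moment at which its call begins.
- close_job(): hands the job in, once; it reports no verdict.
The state is a dict: "time_s": time; "qpos": joint angles; "dq": joint speeds; "joint_efforts": joint torques, N m; "ee_pos": TCP position; "ee_rot": TCP orientation; "ft_force": force on the tool from outside, world axes, zero at the start; "wrist_torque": the same for the moment, N m; "gripper_width": finger opening in m.
Only numpy, scipy, OpenCV 4.12 (cv2) and the standard library are available. Lean on these libraries where they do the work, as an engineer would, in place of code of your own. Each camera call takes 0.05 s, during which the arm holds its last target. There are 200 camera calls.

### The job

Post the wooden tally block into the collection box: push the spring flap inward with one finger and hold it open, and with the other finger push the block along the deck and through the opening so that it drops into the bin, then withdraw and let the flap close by itself. Do not push the flap with the block, and do not lift the block: nothing is to be gripped. Leave the glue pot, the bowl, the mug and the cigar mould where they are.

Things in the scene. Friction and masses are not known exactly. Their poses are not given: they have to be found in the camera images.
- dropbox: Wooden collection box fixed to the bench, 350 x 200 mm. Origin: at bench height under the middle of the flap line; its x points from the deck through the opening into the bin, y left, z up. x from -200 to 0 mm: solid flat deck, top 75 mm over the bench, no rails. x from 0 to 140: open-topped bin, 180 mm wide inside, floor 10 mm over the bench, walls 10 mm thick and 85 mm high.
- opening (a point): Middle of the deck's end at the flap line (box x = 0, y = 0, 75 mm over the bench), where the deck drops sheer 65 mm to the bin floor. A wall 12 mm thick (box x from -12 to 0) and 42 mm high stands on the deck's end, with an opening from y = -49 to 49 mm, open above (no lintel), closed by the flap.
- flap (a joint): Upright steel flap, 4 mm thick, 80 to 116 mm over the bench, hung on a vertical hinge at the opening's left jamb (box x = 0, y = 48 mm), reaching 93 mm to the right. Rad: 0 shut; grows as it swings into the bin (+x), stop at 1.6. A spring shuts it (0.10 N m shut, 0.19 N m at 1.5); let go, it shuts itself in under a second, passing above a block lying in the bin.
- flap_tip (a point): Middle of the flap's free vertical edge, 93 mm from the hinge and 98 mm above the bench.
- tally: Tally block of pale wood, loose on the deck: 40 mm (its x) by 44 mm (its y) by 24 mm high with a low turned knob in the middle of its top (16 mm wide, 34 mm high overall), 40 to 90 g. Origin: centre of its underside. It starts 85 to 110 mm in front of the flap line, upright, its x axis within 0.2 rad of the box's.
- gluepot: Small glass jar, 28 mm across, 36 mm high, on the deck's near left corner. Origin: centre of its underside. To be left alone.
- bowl: Steel bowl, 110 mm across, 40 mm high, on the bench left of the box. Origin: centre of its underside. To be left alone.
- mug: Steel mug, 68 mm across, 70 mm high, on the bench left of the box, beyond the bowl. Origin: centre of its underside. To be left alone.
- mould: Wooden cigar mould, 160 x 90 mm, 42 mm high with four cigars in it, on the bench right of the box. Origin: centre of its underside. To be left alone.
Things that resemble listed ones, but are neither listed nor needed, are in the scene too. Several things have the shape of the tally; the one meant has the colours described above.

How it is judged:
By the outcome, as a careful person would: the job done as asked, in the order asked, and still so for the second after the job is handed in, with the robot touching nothing.
It also fails if it takes over 34 s, if anything falls off the work surface, if the arm or the gripper's body presses on something with over 40 N, if the wrist force passes 120 N, or if a joint passes its speed limit or range.

## Working session

There is one attempt and no reset: what is moved stays moved. The work goes in short steps, Python scripts to look and compute and a tool call to move; the robot and the scene stay as the last step left them, time stands still between calls to the robot, and variables do not carry over. Pictures are saved under pics/ and viewed, about 8 in all and at most 12, crops included, and the job is handed in when it is done.

Besides the shell and the picture viewer there is one more tool, called after "Request:" as a command line: name --pt "numbers of a row" for each row, then --argument value for the rest. move_arm: Moves the arm, as the interface text tells. Shifts and turns lie within -1 to 1; 1 stands for 3 cm of shift or 0.1 rad of turn. Its arguments: {"type":"object","properties":{"plan":{"type":"array"},"fingers":{"type":"number"},"squeeze":{"type":"number"}},"required":["plan"]}

```bash
ls; mkdir -p pics
cat > h.py <<'E'
import numpy as np, cv2
from rig import ctrl, vision
def cloud(c):
    h,w=c["range_z"].shape
    u,v=np.meshgrid(np.arange(w),np.arange(h))
    p=cv2.undistortPoints(np.stack([u,v],-1).reshape(-1,1,2).astype(float),np.array(c["mtx"]),np.array(c["dist_coeffs"])).reshape(h,w,2)
    z=c["range_z"]
    P=np.stack([p[...,0]*z,-p[...,1]*z,-z],-1)
    W=P@np.array(c["orientation"]).T+np.array(c["eye"])
    W[z==0]=np.nan
    return W
E
python3 - <<'E'
from h import *
for n in ("top","scene"):
    c=vision.camera(n); cv2.imwrite(f"pics/{n}0.png",c["pixels"]); np.save(f"{n}0.npy",cloud(c)); print(n,c["eye"],c["orientation"])
s=ctrl.state();print(s)
E
```

```text
pics
top [0.49655604 0.03635789 1.02430652] [[-2.63326100e-03  9.97046207e-01 -7.67588894e-02]
 [-9.99575828e-01 -3.98059479e-04  2.91205405e-02]
 [ 2.90039699e-02  7.68030124e-02  9.96624336e-01]]
scene [ 1.14371091 -0.1236282   0.87968719] [[ 0.24941456 -0.78387133  0.56862828]
 [ 0.96837052  0.1975575  -0.15241249]
 [ 0.007135    0.58865676  0.8083516 ]]
{'time_s': 0.1, 'qpos': array([-69.41842438,  19.06623832,  -3.70811949,  83.69935946,
         1.23759665,  77.34316939,  -5.07180841]), 'dq': array([ 0.0111507 , -0.06815438, -0.06988202, -0.13454536, -0.04117214,
        0.049429  ,  0.02054108]), 'joint_efforts': array([ 2.22152019e-03, -6.26748347e+01,  4.94473195e-02, -3.92427170e+01,
        1.62937545e-02,  7.14008187e-03, -4.25405034e-06]), 'ee_pos': array([0.2327511 , 0.57969917, 0.23063388]), 'ee_rot': array([[-4.03314761e-04,  3.72590756e-01,  9.27995671e-01],
       [-1.13321845e-03,  9.27994980e-01, -3.72590972e-01],
       [-9.99999277e-01, -1.20189326e-03,  4.79526465e-05]]), 'ft_force': array([-0.13587959,  0.6229486 , -0.48636297]), 'wrist_torque': array([ 0.02308445, -0.02921467,  0.01871796]), 'gripper_width': 0.08523603598044699}
```

View pics/top0.png

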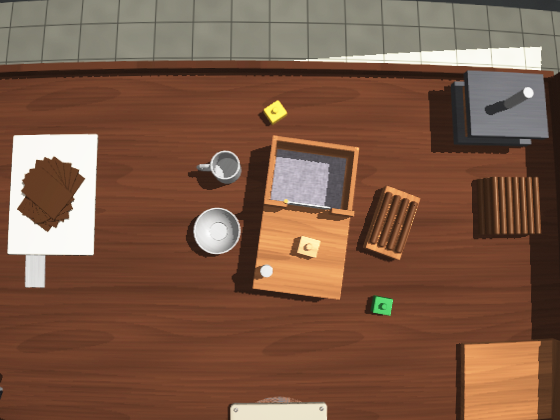

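View pics/scene0.png

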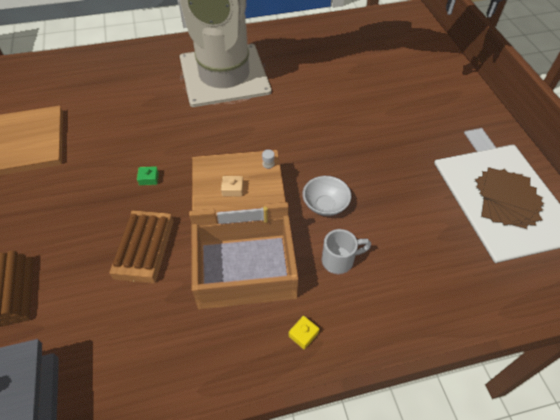

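Top: box with the deck below (253–350, 205–298), flap line at about row 205, pale tally at (308,246), glue pot at (266,271), bowl (217,231), mug (225,167), mould (392,222). Yellow and green blocks are decoys. Measuring from the clouds.

Run:
```python
import numpy as np, cv2
W=np.load("top0.npy"); im=cv2.imread("pics/top0.png")
z=W[...,2]
def comp(m,seed):
    n,l=cv2.connectedComponents(m.astype(np.uint8)); return l==l[seed[1],seed[0]]
d=comp((abs(z-.075)<.006),(290,230))
r=cv2.minAreaRect(W[d][:,:2].astype(np.float32)*1000); print("deck",r,cv2.boxPoints(r).round(1).tolist(),np.median(z[d]))
# tally top
reg=np.zeros_like(d);reg[225:268,288:330]=1
t=reg&(z>.09)&(z<.105)
r=cv2.minAreaRect(W[t][:,:2].astype(np.float32)*1000); print("tally",r,np.median(z[t]),t.sum())
k=reg&(z>.105);print("knob",W[k].mean(0),k.sum())
# walls
b=comp((z>.08)&(z<.13),(270,165))
reg[:]=0;reg[125:220,255:365]=1
b=reg&(z>.088)
print("bin+flapwall", b.sum())
r=cv2.minAreaRect(W[reg&(z>.075)&(z<.09)][:,:2].astype(np.float32)*1000);print("walls",r)
hi=reg&(z>.108);r=cv2.minAreaRect(W[hi][:,:2].astype(np.float32)*1000);print("flapwall",r,cv2.boxPoints(r).round(1).tolist())
for n,(u0,u1,v0,v1,lo) in dict(glue=(255,278,258,282,.085),bowl=(185,250,200,262,.03),mug=(190,250,140,190,.05),mould=(355,425,180,265,.03)).items():
    reg[:]=0;reg[v0:v1,u0:u1]=1;m=reg&(z>lo)
    print(n,cv2.minAreaRect(W[m][:,:2].astype(np.float32)*1000),np.nanmax(z[m]))
S=np.load("scene0.npy");zz=S[...,2]
reg[:]=0;reg[175:200,215:250]=1
print("scene knob",S[reg&(zz>.104)].mean(0),cv2.minAreaRect(S[reg&(zz>.092)][:,:2].astype(np.float32)*1000))
m=np.zeros_like(reg);m[200:235,185:295]=1;m=m&(zz>.108);print("scene flapwall",cv2.minAreaRect(S[m][:,:2].astype(np.float32)*1000))
```

```text
deck ((481.80645751953125, -50.977516174316406), (200.62596130371094, 199.36676025390625), 82.21624755859375) [[369.5, -136.89999389648438], [567.0, -163.89999389648438], [594.2000122070312, 34.900001525878906], [396.6000061035156, 61.900001525878906]] 0.07384832329973079
tally ((490.6620788574219, -63.47936248779297), (44.79723358154297, 40.03509521484375), 73.865478515625) 0.0976411768427809 336
knob [ 0.49039584 -0.06293982  0.10731587] 31
bin+flapwall 457
walls ((635.5918579101562, -72.12659454345703), (201.203125, 193.72970581054688), 82.36459350585938)
flapwall ((578.2677001953125, -63.47784423828125), (198.97027587890625, 16.711883544921875), 82.21056365966797) [[556.5, -160.89999389648438], [573.0999755859375, -163.1999969482422], [600.0, 34.0], [583.5, 36.20000076293945]]
glue ((437.8597106933594, 30.271366119384766), (25.991485595703125, 24.042280197143555), 0.21106988191604614) 0.11367781932114118
bowl ((528.1632080078125, 144.59814453125), (105.59278869628906, 105.95928955078125), 0.285957932472229) 0.04309511410233979
mug ((684.6720581054688, 134.3704376220703), (89.78861999511719, 66.81421661376953), 61.163291931152344) 0.07242046740616614
mould ((546.6875, -276.496337890625), (88.35482788085938, 159.89353942871094), 69.72736358642578) 0.04618449929447144
scene knob [ 0.49584968 -0.06296686  0.10742326] ((494.43658447265625, -63.17152404785156), (43.75868225097656, 41.68943786621094), 73.14827728271484)
scene flapwall ((581.2266845703125, -63.15966033935547), (199.28233337402344, 17.945621490478516), 82.31163787841797)
```

Request:
move_arm --pt "0.4 -0.95 0 0 0 -0.5" --pt "0.4 -0.95 0 0 0 -0.5" --pt "0.4 -0.95 0 0 0 -0.5" --pt "0.4 -0.95 0 0 0 -0.5" --pt "0.4 -0.95 0 0 0 -0.5" --fingers 0

```text
time_s: 0.52
ee_pos: [0.2879, 0.4361, 0.2263]
ee_rot: [[-0.006, 0.589, 0.808], [-0.004, 0.808, -0.589], [-1.0, -0.007, -0.003]]
ft_force: [0.2, 0.2, 1.1]
gripper_width: 0.0854
```

Request:
move_arm --pt "0.45 -0.95 0 0 0 -0.6" --pt "0.45 -0.95 0 0 0 -0.6" --pt "0.45 -0.95 0 0 0 -0.6" --pt "0.45 -0.95 0 0 0 -0.6" --pt "0.45 -0.95 0 0 0 -0.6"

```text
time_s: 0.93
ee_pos: [0.3562, 0.2852, 0.2247]
ee_rot: [[-0.009, 0.809, 0.587], [-0.002, 0.587, -0.809], [-1.0, -0.009, -0.004]]
ft_force: [0.8, 0.7, 0.0]
gripper_width: 0.0854
```

Request:
move_arm --pt "0.45 -0.95 0 0 0 -0.6" --pt "0.45 -0.95 0 0 0 -0.6" --pt "0.45 -0.95 0 0 0 -0.6" --pt "0.45 -0.95 0 0 0 -0.6" --pt "0.45 -0.95 0 0 0 -0.6"

```text
time_s: 1.35
ee_pos: [0.4247, 0.1343, 0.2239]
ee_rot: [[-0.011, 0.952, 0.307], [0.001, 0.307, -0.952], [-1.0, -0.01, -0.004]]
ft_force: [0.2, 0.8, 0.3]
gripper_width: 0.0852
```

Request:
move_arm --pt "0.36 -0.89 0 0 -0.03 -0.4" --pt "0.36 -0.89 0 0 -0.03 -0.4" --pt "0.36 -0.89 0 0 -0.03 -0.4" --pt "0.36 -0.89 0 0 -0.02 -0.4" --pt "0.36 -0.89 0 0 0 -0.4"

```text
time_s: 1.77
ee_pos: [0.4796, -0.0078, 0.2233]
ee_rot: [[0.0, 0.995, 0.099], [0.002, 0.099, -0.995], [-1.0, 0.0, -0.002]]
ft_force: [-0.3, 0.5, -0.1]
gripper_width: 0.0854
```

Request:
move_arm --pt "0.36 -0.89 0 0 0 -0.4" --pt "0.36 -0.6 0 0 0 -0.3" --pt "0 0 0 0 0 0"

```text
time_s: 2.02
ee_pos: [0.5021, -0.0611, 0.2231]
ee_rot: [[0.001, 1.0, 0.016], [0.0, 0.016, -1.0], [-1.0, 0.001, -0.0]]
ft_force: [-0.0, 0.2, -0.3]
gripper_width: 0.0855
```

Run:
```python
from h import *
s=ctrl.state();print(s["ee_pos"],s["ee_rot"].round(3).tolist(),np.degrees(np.arctan2(s["ee_rot"][1,1],s["ee_rot"][0,1])),s["qpos"])
for n in ("scene",):
    c=vision.camera(n); cv2.imwrite("pics/s1.png",cv2.resize(c["pixels"][60:320,120:400],None,fx=2,fy=2))
```

```text
[ 0.50206249 -0.06113066  0.2230938 ] [[0.001, 1.0, 0.016], [0.0, 0.016, -1.0], [-1.0, 0.001, -0.0]] 0.8899627315142327 [-30.3830052    3.55238746  33.82913312 103.72435909  -2.07498951
  73.30469302   4.88048783]
```

View pics/s1.png

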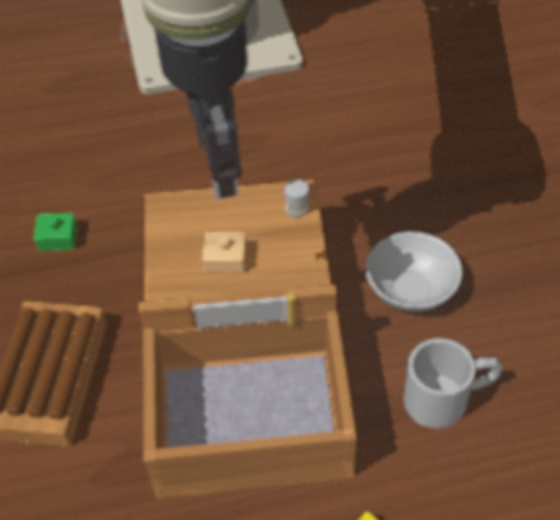

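Request:
move_arm --pt "0 0.27 -0.5 0 0 0.24" --pt "-0.03 0 -0.9 0 0 0" --pt "0 0 -0.9 0 0 0" --pt "0 0 -0.7 0 0 0" --pt "0 0 0 0 0 0"

```text
time_s: 2.48
ee_pos: [0.4994, -0.047, 0.1301]
ee_rot: [[0.001, 0.999, 0.048], [0.003, 0.048, -0.999], [-1.0, 0.001, -0.003]]
ft_force: [-1.1, 0.1, -0.4]
gripper_width: 0.0854
```

Run:
```python
from h import *
s=ctrl.state();print(s["ee_pos"],s["ee_rot"].round(3).tolist(),np.degrees(np.arctan2(s["ee_rot"][1,1],s["ee_rot"][0,1])))
c=vision.camera("scene"); W=cloud(c);np.save("s2.npy",W);cv2.imwrite("pics/s2.png",cv2.resize(c["pixels"][90:270,140:340],None,fx=3.5,fy=3.3))
```

```text
[ 0.49937115 -0.04702964  0.13011255] [[0.001, 0.999, 0.048], [0.003, 0.048, -0.999], [-1.0, 0.001, -0.003]] 2.7768434809218343
```

View pics/s2.png

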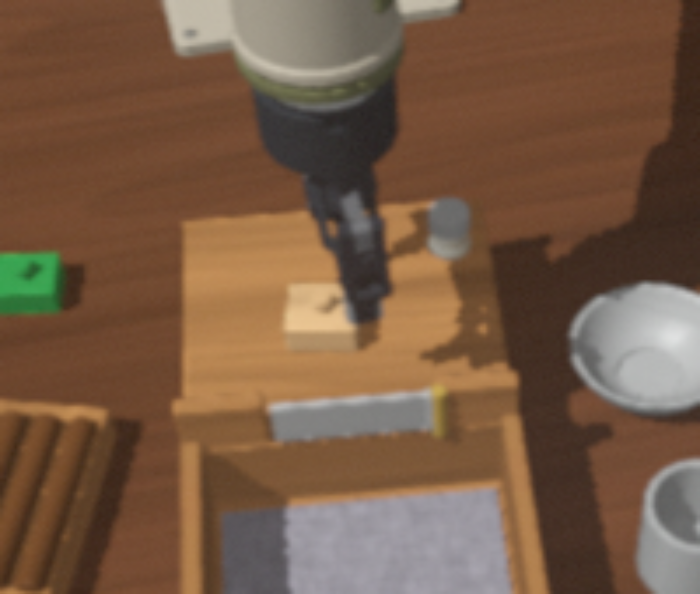

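The finger sits over the deck ahead of and slightly left of the tally (about 365,310 in the crop), as planned. Next, the measured front finger position and the knob.

Run:
```python
import numpy as np
W=np.load("s2.npy");X,Y,Z=W[...,0],W[...,1],W[...,2]
for lo,hi in ((.135,.15),(.15,.165)):
    m=(Z>lo)&(Z<hi)&(X>.4)&(X<.62)&(abs(Y+.06)<.06); P=W[m]; print(m.sum(),P.min(0),P.max(0),np.median(P,0))
m=(Z>.104)&(Z<.112)&(abs(X-.49)<.02)&(abs(Y+.063)<.015);print(W[m].mean(0),m.sum())
```

```text
11 [ 0.45475872 -0.05970371  0.14301147] [ 0.55338193 -0.03420381  0.1493637 ] [ 0.54969257 -0.05136326  0.14778292]
54 [ 0.45809844 -0.05989374  0.15085827] [ 0.55832305 -0.03371419  0.16466741] [ 0.55493194 -0.0466654   0.15708805]
[ 0.49466381 -0.06279285  0.1069016 ] 28
```

Request:
move_arm --pt "0.04 -0.2 -0.5 0 0 0" --pt "0 0 -0.5 0 0 0" --pt "0 0 -0.4 0 0 0" --pt "0 0 0 0 0 0"

```text
time_s: 2.87
ee_pos: [0.5038, -0.0502, 0.0937]
ee_rot: [[0.008, 0.999, 0.053], [0.006, 0.053, -0.999], [-1.0, 0.008, -0.005]]
ft_force: [-0.0, 0.2, 0.0]
gripper_width: 0.085
```

Request:
move_arm --pt "-0.12 -0.12 -0.45 0.05 -0.08 -0.1" --pt "-0.03 0 -0.4 0 0 0" --pt "0 0 0 0 0 0"

```text
time_s: 3.12
ee_pos: [0.5013, -0.0523, 0.0704]
ee_rot: [[0.02, 0.999, 0.046], [0.012, 0.045, -0.999], [-1.0, 0.02, -0.011]]
ft_force: [0.1, -0.0, -0.3]
gripper_width: 0.0855
```

Request:
move_arm --pt "0.1 -0.01 0 -0.12 0.2 0" --pt "0.2 -0.03 0 0 0 0" --pt "0.2 -0.03 0 0 0 0"

```text
time_s: 3.37
ee_pos: [0.5178, -0.0535, 0.0724]
ee_rot: [[-0.002, 0.999, 0.047], [-0.001, 0.047, -0.999], [-1.0, -0.002, 0.0]]
ft_force: [-0.3, 0.4, 0.3]
gripper_width: 0.086
```

Run:
```python
from h import *
s=ctrl.state();print(s["ee_pos"],s["ee_rot"].round(3).tolist(),s["ft_force"])
c=vision.camera("scene"); W=cloud(c);cv2.imwrite("pics/s3.png",cv2.resize(c["pixels"][100:270,150:320],None,fx=3.5,fy=3.5))
```

```text
[ 0.51784822 -0.05352571  0.07244579] [[-0.002, 0.999, 0.047], [-0.001, 0.047, -0.999], [-1.0, -0.002, 0.0]] [-0.34587294  0.44334535  0.29328436]
```

View pics/s3.png

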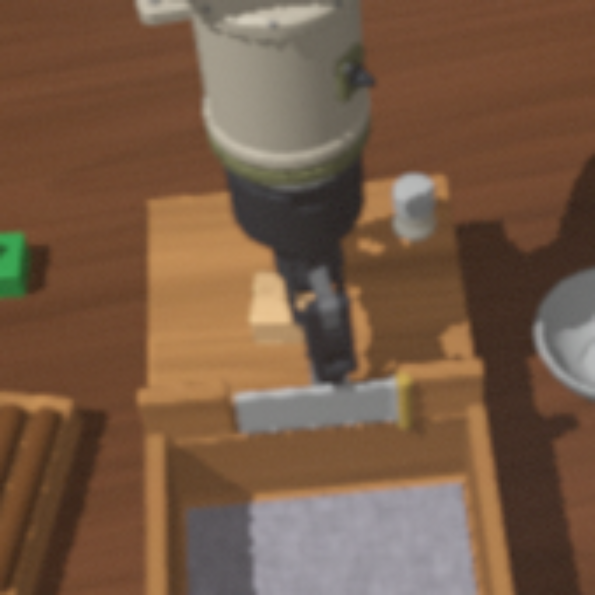

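Finger is just in front of the flap at (330,375) in the crop, block behind it at (272,310), still in place. Pushing now.

Request:
move_arm --pt "0.2 -0.03 0 0 0 0" --pt "0.2 -0.03 0 0 0 0" --pt "0.2 -0.03 0 0 0 0" --pt "0.2 -0.03 0 0 0 0" --pt "0.2 -0.03 0 0 0 0"

```text
time_s: 3.83
ee_pos: [0.5493, -0.0568, 0.0721]
ee_rot: [[-0.008, 0.999, 0.049], [0.001, 0.049, -0.999], [-1.0, -0.008, -0.002]]
ft_force: [-6.8, 1.0, 1.1]
gripper_width: 0.0857
```

Run:
```python
from h import *
s=ctrl.state();print(s["ee_pos"],s["ee_rot"].round(3).tolist(),s["ft_force"])
c=vision.camera("scene"); W=cloud(c);cv2.imwrite("pics/s4.png",cv2.resize(c["pixels"][100:270,150:320],None,fx=3.5,fy=3.5))
```

```text
[ 0.54926674 -0.05676105  0.07209722] [[-0.008, 0.999, 0.049], [0.001, 0.049, -0.999], [-1.0, -0.008, -0.002]] [-6.81819033  0.9639393   1.11796607]
```

View pics/s4.png

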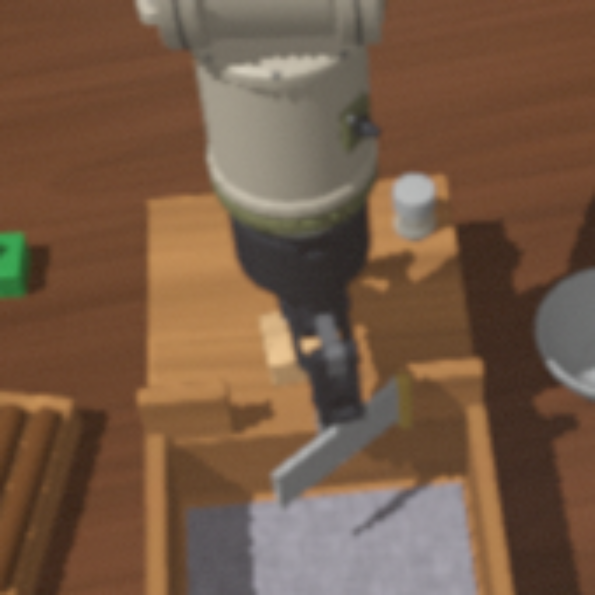

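Flap is open about 35–40° on the finger; the block follows well behind at (285,350), rotated slightly as predicted. Continuing.

Request:
move_arm --pt "0.2 -0.03 0 0 0 0" --pt "0.2 -0.03 0 0 0 0" --pt "0.2 -0.03 0 0 0 0" --pt "0.2 -0.03 0 0 0 0" --pt "0.2 -0.03 0 0 0 0"

```text
time_s: 4.3
ee_pos: [0.5781, -0.0631, 0.0703]
ee_rot: [[-0.016, 0.999, 0.048], [0.0, 0.048, -0.999], [-1.0, -0.016, -0.001]]
ft_force: [-4.2, -0.6, 0.5]
gripper_width: 0.0855
```

Run:
```python
from h import *
s=ctrl.state();print(s["ee_pos"],s["ee_rot"].round(3).tolist(),s["ft_force"])
c=vision.camera("scene"); W=cloud(c);cv2.imwrite("pics/s5.png",cv2.resize(c["pixels"][100:270,150:320],None,fx=3.5,fy=3.5))
```

```text
[ 0.57810416 -0.0631319   0.0702653 ] [[-0.016, 0.999, 0.048], [0.0, 0.048, -0.999], [-1.0, -0.016, -0.001]] [-4.16864862 -0.55986899  0.51136866]
```

View pics/s5.png

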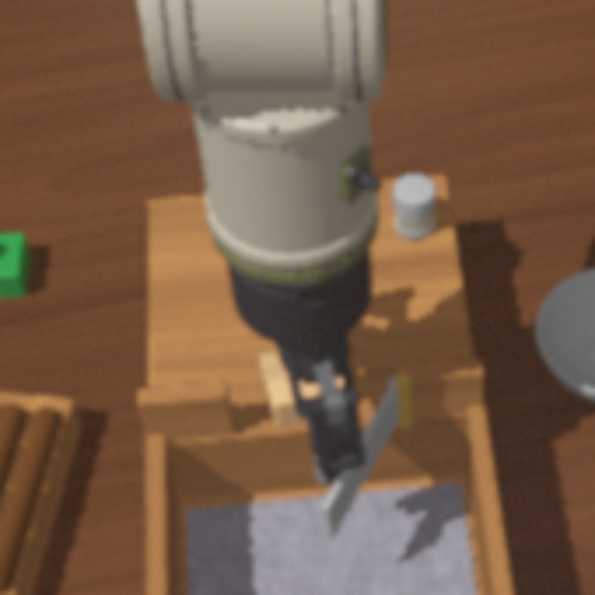

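Request:
move_arm --pt "0.2 -0.01 0.03 0 -0.08 0" --pt "0.2 -0.01 0.03 0 -0.08 0" --pt "0.2 -0.01 0 0 -0.03 0" --pt "0.2 -0.02 0 0 -0.03 0" --pt "0.2 -0.02 0 0 -0.03 0"

```text
time_s: 4.77
ee_pos: [0.6117, -0.0664, 0.0724]
ee_rot: [[0.012, 0.999, 0.047], [-0.001, 0.047, -0.999], [-1.0, 0.012, 0.001]]
ft_force: [-2.4, -1.4, -0.5]
gripper_width: 0.0851
```

Run:
```python
from h import *
s=ctrl.state();print(s["ee_pos"],s["ee_rot"].round(3).tolist(),s["ft_force"])
c=vision.camera("scene"); W=cloud(c);cv2.imwrite("pics/s6.png",cv2.resize(c["pixels"][100:270,150:320],None,fx=3.5,fy=3.5))
```

```text
[ 0.61170993 -0.06638655  0.0723656 ] [[0.012, 0.999, 0.047], [-0.001, 0.047, -0.999], [-1.0, 0.012, 0.001]] [-2.42054171 -1.37766121 -0.4531513 ]
```

View pics/s6.png

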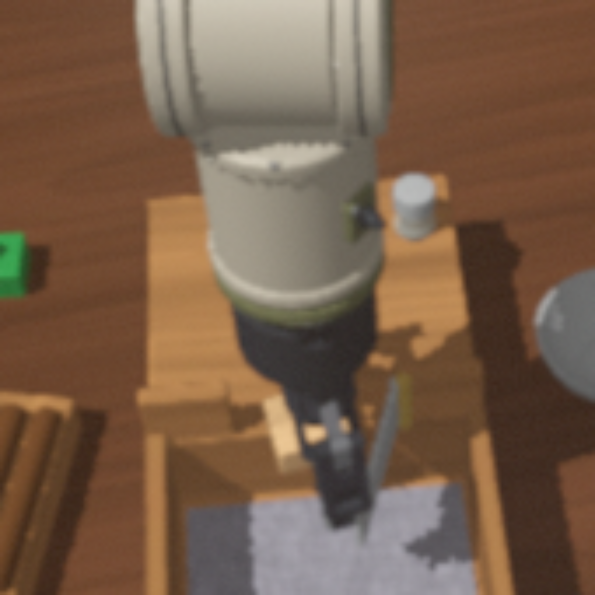

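The block (285,440) is overhanging the edge, and the flap is held at about 75° on the finger's left side. A few more millimetres are needed.

Request:
move_arm --pt "0.15 0.02 0 0 0.08 0" --pt "0.13 0.02 0 0 0 0" --pt "0.1 0 0 0 0 0"

```text
time_s: 5.07
ee_pos: [0.6256, -0.0653, 0.0727]
ee_rot: [[0.005, 0.999, 0.047], [-0.001, 0.047, -0.999], [-1.0, 0.005, 0.002]]
ft_force: [-2.3, -1.7, -0.3]
gripper_width: 0.0856
```

Run:
```python
from h import *
s=ctrl.state();print(s["ee_pos"],s["ee_rot"].round(3).tolist(),s["ft_force"])
c=vision.camera("scene"); W=cloud(c);cv2.imwrite("pics/s7.png",cv2.resize(c["pixels"][100:270,150:320],None,fx=3.5,fy=3.5))
```

```text
[ 0.62558513 -0.06530239  0.07266437] [[0.005, 0.999, 0.047], [-0.001, 0.047, -0.999], [-1.0, 0.005, 0.002]] [-2.34713333 -1.69780899 -0.31954866]
```

View pics/s7.png

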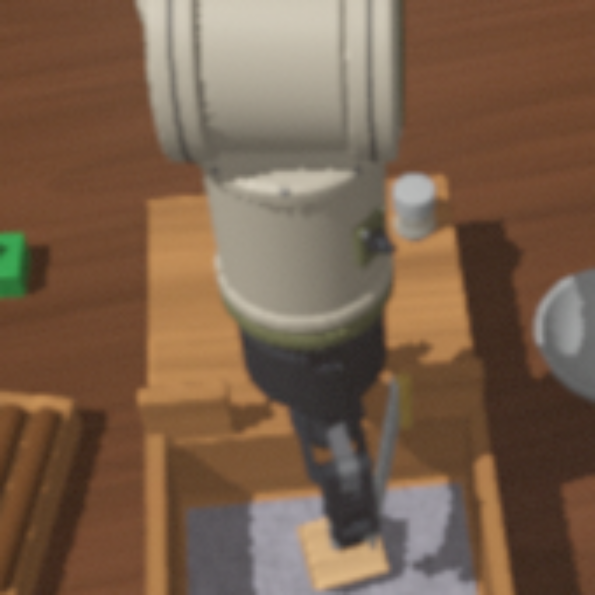

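The block has dropped flat into the bin at (343,550). Withdrawing back along the same line so the flap follows the finger shut.

Request:
move_arm --pt "-0.4 0.03 0 0 0 0" --pt "-0.5 0.06 0 0 0 0" --pt "-0.5 0.07 0 0 0 0" --pt "-0.5 0.07 0 0 0 0" --pt "-0.5 0.07 0 0 0 0"

```text
time_s: 5.53
ee_pos: [0.5577, -0.0587, 0.074]
ee_rot: [[0.015, 0.999, 0.045], [-0.006, 0.045, -0.999], [-1.0, 0.015, 0.007]]
ft_force: [-0.5, -3.3, -0.1]
gripper_width: 0.0854
```

Request:
move_arm --pt "-0.5 0.07 0 0 0 0" --pt "-0.5 0.07 0 0 0 0" --pt "-0.5 0.07 0 0 0 0" --pt "-0.3 0.04 0 0 0 0" --pt "0 0 0 0 0 0"

```text
time_s: 5.95
ee_pos: [0.5013, -0.0503, 0.0751]
ee_rot: [[0.02, 0.999, 0.045], [-0.004, 0.045, -0.999], [-1.0, 0.019, 0.005]]
ft_force: [0.7, 0.6, -0.4]
gripper_width: 0.0854
```

Now lift clear and retreat.

Request:
move_arm --pt "0 0 0.5 0 0 0" --pt "0 0 0.8 0 0 0" --pt "0 0 0.9 0 0 0" --pt "0 0 0.9 0 0 0" --pt "0 0 0.9 0 0 0"

```text
time_s: 6.37
ee_pos: [0.5012, -0.049, 0.1964]
ee_rot: [[0.016, 0.999, 0.047], [-0.005, 0.047, -0.999], [-1.0, 0.015, 0.006]]
ft_force: [0.7, -0.4, -0.6]
gripper_width: 0.0857
```

Request:
move_arm --pt "-0.4 0.5 0.4 0 0 0" --pt "-0.4 0.5 0.4 0 0 0" --pt "-0.4 0.5 0.4 0 0 0" --pt "0 0.3 0 0 0 0" --pt "0 0 0 0 0 0"

```text
time_s: 6.78
ee_pos: [0.4718, 0.0074, 0.2436]
ee_rot: [[0.033, 0.998, 0.045], [-0.002, 0.045, -0.999], [-0.999, 0.033, 0.003]]
ft_force: [-0.1, -0.0, -1.0]
gripper_width: 0.0849
```

Run:
```python
from h import *
s=ctrl.state();print(s["ee_pos"],s["ft_force"],s["dq"].round(2))
c=vision.camera("scene"); W=cloud(c);cv2.imwrite("pics/s8.png",cv2.resize(c["pixels"][100:360,110:400],None,fx=2.3,fy=2.3))
S=np.load("scene0.npy"); d=abs(W[...,2]-S[...,2])
for n,(u0,u1,v0,v1) in dict(bowl=(300,355,175,220),mug=(318,375,225,275),mould=(108,175,205,285),glue=(260,278,148,170),flap=(210,275,203,226)).items():
    print(n,"changed px",int((d[v0:v1,u0:u1]>.012).sum()))
```

```text
[0.47179853 0.00740642 0.243609  ] [-0.07437643 -0.0447455  -0.95935514] [ 0.01 -1.31  0.74 -1.18  0.51  0.96  0.66]
bowl changed px 0
mug changed px 0
mould changed px 0
glue changed px 0
flap changed px 0
```

View pics/s8.png

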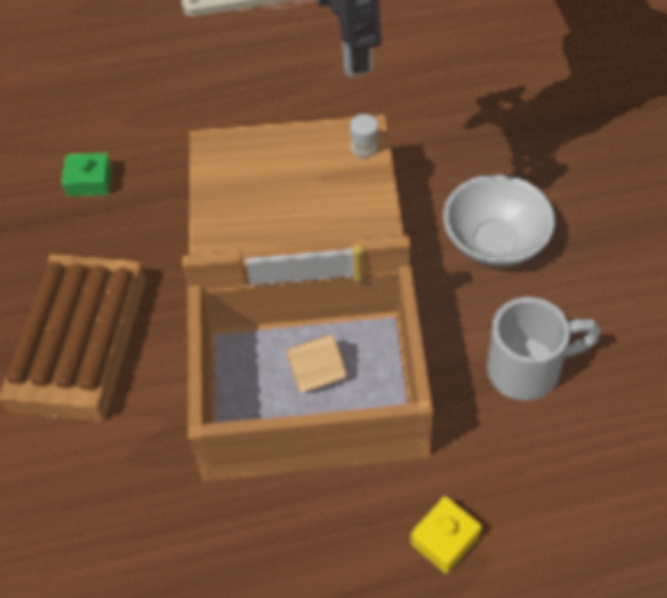

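The block is in the bin at (316,363), lying upside down. The flap is shut (245–360, 265), the other things have not moved, and the gripper is clear.

```bash
python3 -c "
from rig import close_job
print(close_job())"
```

```text
the job is handed in; nothing more can be done
None
```

The tally block is in the collection box and the flap has closed behind it; I handed the job in at about 6.8 s on the robot's clock.

I set the open gripper down astride the block. The front finger pushed the flap in and held it at about 70–75°. The rear finger pushed the block along the deck until it dropped into the bin. I then backed out along the same line, so the flap followed the finger shut, and lifted clear. Nothing was gripped, and the highest force reading was about 7 N.

**Last checks:**
- **Block:** it lies in the bin, turned over with its knob down, because it tumbled as it fell.
- **Flap:** it is back in its shut position, with no change in depth from the first picture.
- **Glue pot, bowl, mug and mould:** no change in depth against the first picture.
- **Robot:** it touches nothing.

The two cameras disagreed by about 4 mm along x for both the box and the block. I used the midpoint, and it caused no trouble. No check failed.

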